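# Show which die goes back into which hole

## Task

Show the helper what to put away and where: with the fingertips straight down a centimetre or two above it, point at the middle of the loose domed (mushroom-headed) die on the bench for a good two seconds, then point in the same way at the one empty hole of the wooden die block for a good two seconds, and finish there, still pointing at the hole. Touch and move nothing, and do not dip down over the middle of any of the other dies; lift well clear between the two.

Things in the scene. Friction and masses are not known exactly. Their poses are not given: they have to be found in the camera images.
- domed_die: Steel setting die, loose, standing on the bench: round shank 28 mm across and 36 mm high under a wider mushroom (domed) head 47 mm across and 22 mm high; 58 mm high in all. The only die with such a head. Origin: centre of its underside, z up.
- domed_die_top (a point): The highest point of the domed die's head, on its axis, 58 mm above the bench.
- square_die: Another loose steel die standing on the bench: shank 28 mm across, head a flat 34 mm square, 52 mm high in all. Origin: centre of its underside.
- square_die_top (a point): Centre of the top of the loose square die, 52 mm above the bench.
- spigot_die: Another loose steel die standing on the bench: shank 28 mm across narrowing to a thin 10 mm spigot, 62 mm high in all. Origin: centre of its underside.
- spigot_die_top (a point): Tip of the loose spigot die, 62 mm above the bench.
- die_block: Light wooden die block, fixed to the bench (it stands somewhere else, turned, each time): 125 mm (its x) by 185 mm (its y), 60 mm high, with six 30 mm round holes, 45 mm deep, in 2 rows along its y, 56 mm apart both ways. Five holes hold dies whose heads stand 12 to 26 mm above the block's top, at most 40 mm wide; one hole is empty. Origin: centre of its underside.
- empty_hole_mouth (a point): Centre of the mouth of the one empty hole, level with the block's top, 60 mm above the bench; z up. Which of the six holes it is changes.
- block_cone_top (a point): Top of the die sitting in the block whose head is a pointed cone, 30 mm across at its foot, point 24 mm above the block's top; on its axis. It is firmly seated.
- block_disc_top (a point): Top of the die sitting in the block whose head is a flat disc 40 mm across and 12 mm thick, flat top 12 mm above the block's top; on its axis. It is firmly seated.
- block_square_top (a point): Top of the die sitting in the block whose head is a flat 34 mm square, 16 mm thick, flat top 16 mm above the block's top; on its axis. It is firmly seated.
- block_spigot_top (a point): Top of the die sitting in the block whose head is a thin 10 mm spigot on a short taper, tip 26 mm above the block's top; on its axis. It is firmly seated.
- block_ball_top (a point): Top of the die sitting in the block whose head is a 20 mm ball on a 16 mm neck, ball top 24 mm above the block's top; on its axis. It is firmly seated.
- jar: Bystander: glass jar with a steel lid, 72 mm across, 85 mm high, loose. Origin: centre of its underside.
- hammer: Bystander: hammer 260 mm long lying roughly along y (head to +y) on the far part of the bench beyond the dies, loose, 26 mm high. Origin: middle of its length, underside.

How it is judged (in metres and radians):
On the way, in this order (a step that is already met when the one before it is completed fails the run):
1. the fingertips point straight down at the loose domed die from just above it, for 1.5 s (horizontal distance between the grasp point and domed_die_top below 0.015 m and z of the grasp point in the frame of domed_die_top between 0.021 and 0.06 m and angle between the grasp point's own z axis and vertical above 2.79 rad), for 1.5 s.
2. the hand is lifted well clear: the TCP 130 mm or more above the bench (height (world z) of the grasp point above 0.13 m), for 0.05 s.
3. the fingertips point straight down at the empty hole from just above it, for 1.5 s (horizontal distance between the grasp point and empty_hole_mouth below 0.015 m and z of the grasp point in the frame of empty_hole_mouth between 0.021 and 0.06 m and angle between the grasp point's own z axis and vertical above 2.79 rad), for 1.5 s.
At the end, for the whole second after the job is handed in: The TCP is still within 15 mm of the empty hole's axis and 21 to 60 mm above its mouth (fingertips 2 to 41 mm above), the tool within 20 degrees of straight down; every loose thing is within 6 mm of where it stood (all of step 3 and distance of each of domed_die, square_die, spigot_die, jar, hammer from where it was at the start of the episode below 0.006 m); the robot touches nothing.
It fails at once if the robot touches something (contact force between any of the fingers, the arm and anything else above 0.3 N).
It fails at once if a loose thing is lifted, carried or shifted by more than 6 mm (not (distance of domed_die from where it was at the start of the episode below 0.006 m) or not (distance of square_die from where it was at the start of the episode below 0.006 m) or not (distance of spigot_die from where it was at the start of the episode below 0.006 m) or not (distance of jar from where it was at the start of the episode below 0.006 m) or not (distance of hammer from where it was at the start of the episode below 0.006 m)).
It fails at once if the tool point comes over a wrong die: within 15 mm of its axis and less than 60 mm (TCP) above its top ((horizontal distance between the grasp point and square_die_top below 0.015 m and z of the grasp point in the frame of square_die_top below 0.06 m) or (horizontal distance between the grasp point and spigot_die_top below 0.015 m and z of the grasp point in the frame of spigot_die_top below 0.06 m) or (horizontal distance between the grasp point and block_cone_top below 0.015 m and z of the grasp point in the frame of block_cone_top below 0.06 m) or (horizontal distance between the grasp point and block_disc_top below 0.015 m and z of the grasp point in the frame of block_disc_top below 0.06 m) or (horizontal distance between the grasp point and block_square_top below 0.015 m and z of the grasp point in the frame of block_square_top below 0.06 m) or (horizontal distance between the grasp point and block_spigot_top below 0.015 m and z of the grasp point in the frame of block_spigot_top below 0.06 m) or (horizontal distance between the grasp point and block_ball_top below 0.015 m and z of the grasp point in the frame of block_ball_top below 0.06 m)).
It also fails if it takes over 43 s, if anything falls off the work surface, if the arm or the gripper's body presses on something with over 40 N, if the wrist force passes 120 N, or if a joint passes its speed limit or range.

## Robot

A 7-joint arm with a two-finger parallel gripper is mounted at the origin on the work surface. World frame = base frame: x ahead of the robot, y to its left, z up, the work surface at z = 0. Lengths are in m, angles in degrees, forces in N, time in s.
With the tool pointing down it reaches from about 0.425 to 0.875 m from the base axis. Payload 4.7 kg.
Tool frame: the origin (TCP) lies between the finger pads, 19 mm behind the fingertips; this is the grasp point; z points along the fingers, y is the line along which they close (so a half turn about z gives the same grasp; the last joint's range is limited). The gripper opens to 87 mm and grips with 3 to 60 N. Pads are 19 mm wide; open, the fingers measure 117 mm over their backs; the gripper's body (75 mm by 190 mm) begins 51 mm behind the grasp point.
Start: joints at [-66.343, 18.392, -4.016, 83.108, 1.295, 78.541, -3.26], TCP at [0.252, 0.599, 0.241] pointing down, gripper open.
Joint ranges: [-163.93, 163.93], [-17.29, 119.83], [-79.2, 71.16], [3.27, 140.29], [-89.18, 269.18], [5.43, 117.66], [-154.24, 154.24]. Speed limits (degrees/s): [147.25, 147.25, 180, 180, 180, 180, 180].

## Interface

Orientations are given as [roll, pitch, yaw] about the fixed x, y, z axes, in that order (R = Rz(yaw) Ry(pitch) Rx(roll)).
In Python, from cell import env, imaging gives the robot as it stands.
- The arm moves only by the shell command python3 -m crank 'ROWS' [OPENING] [FORCE]. ROWS is JSON, a list of rows, each an object of numbers: "x", "y", "z": the shift along the tool's x, y, z in m; "turn": the turn about the tool's z in rad. In form: [{"x": .., "y": .., "z": .., "turn": ..}, ...]. A call has 1 to 12 rows; each row is the pose to reach, as a shift and turn from the pose commanded when the call began, along the tool's axes at that moment; what a row does not reach only later rows make up. A row lasts 1/8 s, in which the tool goes at most 62.5 mm and 10.7 degrees, less where a joint would pass 70% of its speed; a pose out of reach is approached as far as the arm can. A call with a gripper value outside its range is refused whole. OPENING is the finger opening in m, from 0 to 0.087, set as the call begins (- or left out, the last holds). The fingers move at their own pace and stop on an object; FORCE is the grip in N (left out, the last holds). Time passes only in rows, so rows that repeat a pose let the fingers close. It gives the time, the measured TCP pose, the force, the opening and the grip force at its end, in the units of the state.
- env.get_obs(): the state, without advancing time (a new reading comes with each control period).
- imaging.read_camera(name): name is "side" or "top"; returns the picture (400x640x3 uint8, red, green, blue); there is no depth.
- imaging.get_calibration(name): a dict with "camera_matrix" (3x3 intrinsics, pixels), "k1" (the pictures are not rectified: a ray, as slopes to the right and down, at radius r is drawn at 1 + k1 r^2 times it, then the intrinsics apply), "position" and "attitude" of the camera in the world. Camera axes: x right, y up, looking along -z (the intrinsics and any distortion apply to the point x, -y, -z); pixel columns grow to the right and rows downward; lengths in m; the calibration is good to about 2 mm. A picture is of the moment at which its call begins. get_calibration takes no time and is no camera call.
- env.sign_off(): hands the job in; it is judged then, once.
The state is a dict: "time_s": time; "qpos": joint angles; "joint_velocities": joint speeds; "effort": joint torques, N m; "tool_pos": TCP position; "tool_rot": TCP orientation; "force": force on the tool from outside, world axes, zero at the start; "wrist_torque": the same for the moment, N m; "grip_width": finger opening in m; "grasp_force": force on a finger pad.
Only numpy, scipy, OpenCV 4.12 (cv2) and the standard library are available. Lean on these libraries where they do the work, as an engineer would, in place of code of your own. Each camera call takes 0.05 s, during which the arm holds its last target. There are 200 camera calls.

## Working session

There is one attempt and no reset: what is moved stays moved. The work goes in short steps, Python scripts to look and compute and a shell command to move; the robot and the scene stay as the last step left them, time stands still between calls to the robot, and variables do not carry over. Pictures are saved under pics/ and viewed, at most 10 in all, crops included, and the job is handed in when it is done.

```bash
mkdir -p pics; python3 - <<'E'
from cell import env, imaging
import cv2
o=env.get_obs();print({k:o[k] for k in('time_s','tool_pos','tool_rot','grip_width')})
for n in('top','side'):
    im=imaging.read_camera(n);cv2.imwrite(f'pics/{n}0.png',im[:,:,::-1]);c=imaging.get_calibration(n);print(n,c)
E
```

```text
{'time_s': 0.0, 'tool_pos': array([0.25226775, 0.59850094, 0.24016373]), 'tool_rot': array([-1.79892281e+02,  6.20263095e-03,  1.57151153e+02]), 'grip_width': 0.08679574190550973}
top {'camera_matrix': array([[464.18578821,   0.        , 332.17979891],
       [  0.        , 464.18578821, 195.51128154],
       [  0.        ,   0.        ,   1.        ]]), 'k1': -0.12318147938231909, 'position': array([ 0.54530721, -0.0452921 ,  1.25602844]), 'attitude': array([  4.01072469,  -0.3525896 , -89.27971115])}
side {'camera_matrix': array([[408.91389582,   0.        , 316.85773698],
       [  0.        , 408.91389582, 198.3878502 ],
       [  0.        ,   0.        ,   1.        ]]), 'k1': -0.06203134055489899, 'position': array([0.42372834, 0.62579935, 0.61575247]), 'attitude': array([  53.69723355,   -0.82156817, -164.10823006])}
```

View pics/top0.png

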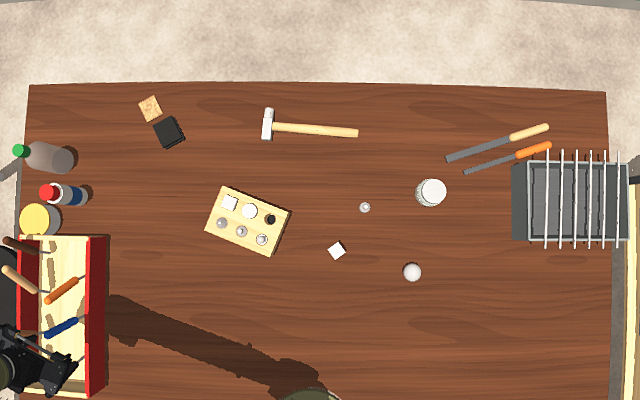

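View pics/side0.png

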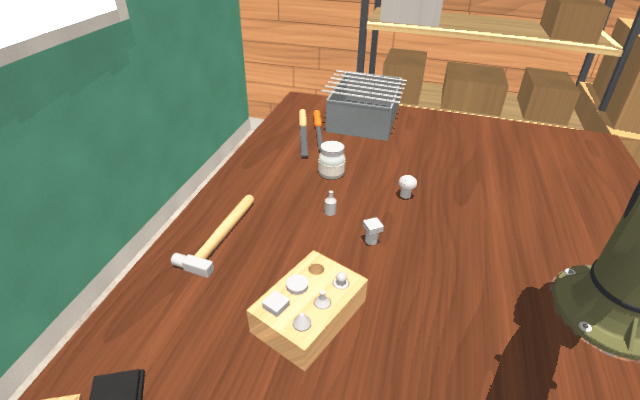

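The top view shows the domed die at about (412,272), the square die at (336,250), the spigot die at (364,207) and the empty hole at (271,219). In the side view the dome is at (407,182) and the hole at (316,268), with the five seated dies around it.

```bash
cat > h.py <<'E'
import numpy as np, cv2
from cell import env, imaging
from scipy.spatial.transform import Rotation as R
def ray(n,uv):
    c=imaging.get_calibration(n)
    p=cv2.undistortPoints(np.array([[uv]],float),c['camera_matrix'],np.array([c['k1'],0,0,0.]))[0,0]
    return np.array(c['position']),R.from_euler('xyz',c['attitude'],degrees=True).apply([p[0],-p[1],-1])
def plane(n,uv,z):
    o,d=ray(n,uv); return o+d*(z-o[2])/d[2]
def tri(a,b):
    (o1,d1),(o2,d2)=ray('top',a),ray('side',b)
    s=np.linalg.lstsq(np.c_[d1,-d2],o2-o1,rcond=None)[0]
    return (o1+s[0]*d1+o2+s[1]*d2)/2
def shift(p):  # tool-axis shift to world point
    o=env.get_obs(); r=R.from_euler('xyz',o['tool_rot'],degrees=True)
    return r.inv().apply(np.array(p)-o['tool_pos'])
def blob(im,uv,r,f):
    u,v=uv; w=im[v-r:v+r+1,u-r:u+r+1]; m=f(w.astype(int)).astype(np.uint8)
    n,l,s,c=cv2.connectedComponentsWithStats(m); k=1+np.argmax(s[1:,4]); return c[k]+[u-r,v-r],s[k,4]
E
python3 - <<'E'
from h import *
t=cv2.imread('pics/top0.png');s=cv2.imread('pics/side0.png')
grey=lambda w:(w.max(2)-w.min(2)<45)&(w.max(2)>100)
dark=lambda w:(w.max(2)<80)
a,na=blob(t,(412,272),15,grey);print('dome',a,na,plane('top',a,.045))
b,nb=blob(s,(407,182),12,grey);print('dome side',b,nb,plane('side',b,.045),tri(a,b))
a,na=blob(t,(271,219),7,dark);print('hole',a,na,plane('top',a,.06),plane('side',(316,268.5),.06),tri(a,(316,268.5)))
# block top outline check from seated neighbours / loose dies
for n,uv,z in(('disc',(250,211),.072),('sqB',(230,202),.076),('sq',(336,250),.052),('spig',(364,207),.062),('jar',(431,192),.085)):print(n,plane('top',uv,z))
E
```

```text
dome [411.75486381 272.20233463] 257 [ 0.4326407  -0.26158714  0.045     ]
dome side [406.75352113 184.17253521] 284 [ 0.43032025 -0.24707651  0.045     ] [ 0.43103352 -0.26358886  0.03411034]
hole [270.79310345 219.        ] 58 [0.56649521 0.10589236 0.06      ] [0.56431154 0.10874389 0.06      ] [0.56581104 0.10610121 0.05701711]
disc [0.58595414 0.1582183  0.072     ]
sqB [0.60809514 0.20963365 0.076     ]
sq [ 0.48883481 -0.06328284  0.052     ]
spig [ 0.60050347 -0.13395468  0.062     ]
jar [ 0.63974194 -0.30314061  0.085     ]
```

```bash
python3 - <<'E'
from h import *
for p in((.45,.4,.24),(.55,.1,.24),(.432,-.262,.24)):print(shift(p).round(3))
E
```

```text
[-0.259 -0.106  0.   ]
[-0.468 -0.344  0.001]
[-0.5   -0.723  0.002]
```

```bash
python3 -m crank '[{"x":-0.04,"y":-0.015,"z":0},{"x":-0.085,"y":-0.035,"z":0},{"x":-0.13,"y":-0.053,"z":0},{"x":-0.175,"y":-0.07,"z":0},{"x":-0.22,"y":-0.09,"z":0},{"x":-0.26,"y":-0.11,"z":0},{"x":-0.295,"y":-0.15,"z":0},{"x":-0.33,"y":-0.19,"z":0},{"x":-0.365,"y":-0.23,"z":0},{"x":-0.4,"y":-0.27,"z":0},{"x":-0.435,"y":-0.31,"z":0},{"x":-0.468,"y":-0.344,"z":0}]' 0.0
python3 - <<'E'
from h import *
o=env.get_obs();print(o['qpos'])
for p in((.53,-.1,.22),(.432,-.262,.22)):print(shift(p).round(3))
E
```

```text
[-66.3436175   18.43365643  -4.01485187  83.16911672   1.29751745
  78.54087264  -3.2609296 ]
[-0.527 -0.536  0.021]
[-0.5   -0.723  0.022]invalid input
```

```bash
python3 -m crank '[{"x":-0.04,"y":-0.015,"z":0,"turn":0},{"x":-0.085,"y":-0.035,"z":0,"turn":0},{"x":-0.13,"y":-0.053,"z":0,"turn":0},{"x":-0.175,"y":-0.07,"z":0,"turn":0},{"x":-0.22,"y":-0.09,"z":0,"turn":0},{"x":-0.26,"y":-0.11,"z":0,"turn":0},{"x":-0.295,"y":-0.15,"z":0,"turn":0},{"x":-0.33,"y":-0.19,"z":0,"turn":0},{"x":-0.365,"y":-0.23,"z":0,"turn":0},{"x":-0.4,"y":-0.27,"z":0,"turn":0},{"x":-0.435,"y":-0.31,"z":0,"turn":0},{"x":-0.468,"y":-0.344,"z":0,"turn":0}]' 0.0
python3 - <<'E'
from h import *
o=env.get_obs();print(o['qpos'])
for p in((.53,-.1,.22),(.432,-.262,.22)):print(shift(p).round(3))
E
```

```text
time_s: 1.6
tool_pos: [0.5502, 0.0981, 0.241]
tool_rot: [-180.0, -0.0, 157.1]
force: [1.0, -0.0, 0.4]
grip_width: 0.0004
grasp_force: 0.0
[-28.9229624    7.22195839  17.63157329  96.99477069  -2.24598544
  76.14912149  56.21917794]
[-0.058 -0.19   0.021]
[-0.031 -0.378  0.021]
```

```bash
python3 -m crank '[{"x":-0.015,"y":-0.04,"z":0,"turn":0},{"x":-0.03,"y":-0.085,"z":0,"turn":0},{"x":-0.042,"y":-0.13,"z":0,"turn":0},{"x":-0.055,"y":-0.175,"z":0,"turn":0},{"x":-0.055,"y":-0.22,"z":0,"turn":0},{"x":-0.05,"y":-0.265,"z":0,"turn":0},{"x":-0.043,"y":-0.305,"z":0,"turn":0},{"x":-0.036,"y":-0.345,"z":0.01,"turn":0},{"x":-0.031,"y":-0.378,"z":0.02,"turn":0},{"x":-0.031,"y":-0.378,"z":0.05,"turn":0},{"x":-0.031,"y":-0.378,"z":0.08,"turn":0},{"x":-0.031,"y":-0.378,"z":0.08,"turn":0}]'
python3 - <<'E'
from h import *
o=env.get_obs();print(o['qpos'])
print(shift((.432,-.262,.1)).round(3))
cv2.imwrite('pics/s1.png',cv2.resize(imaging.read_camera('side')[100:250,300:500,::-1],None,fx=3,fy=3))
E
```

```text
time_s: 3.1
tool_pos: [0.43, -0.2592, 0.1591]
tool_rot: [-180.0, -0.3, 157.1]
force: [0.4, 0.1, 0.8]
grip_width: 0.0002
grasp_force: 0.0
[ -6.41545533   3.85086153  35.99808665 110.7651902   -2.40705441
  66.43128263  97.63059745]
[-0.003 -0.002  0.059]
```

View pics/s1.png

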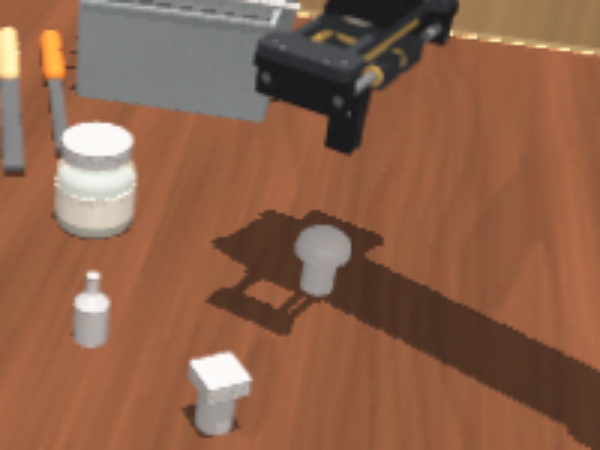

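The side crop shows the closed fingertips at about (343,150), which is full-image (414,150), above the dome at (323,235). I'll check that ray against the tip's reported position.

```bash
python3 - <<'E'
from h import *
print(plane('side',(414.3,149.5),.14), env.get_obs()['tool_pos'])
E
python3 -m crank '[{"x":-0.003,"y":-0.002,"z":0.015,"turn":0},{"x":-0.003,"y":-0.002,"z":0.03,"turn":0},{"x":-0.003,"y":-0.002,"z":0.045,"turn":0},{"x":-0.003,"y":-0.002,"z":0.057,"turn":0},{"x":-0.003,"y":-0.002,"z":0.057,"turn":0},{"x":-0.003,"y":-0.002,"z":0.057,"turn":0}]'
python3 - <<'E'
from h import *
cv2.imwrite('pics/s2.png',cv2.resize(imaging.read_camera('side')[100:250,300:500,::-1],None,fx=3,fy=3))
E
```

```text
[ 0.42674897 -0.25545599  0.14      ] [ 0.43125738 -0.25982815  0.16074804]
time_s: 3.9
tool_pos: [0.4342, -0.2633, 0.1045]
tool_rot: [-180.0, 0.0, 157.1]
force: [0.5, -0.2, -0.1]
grip_width: 0.0003
grasp_force: 0.0
```

View pics/s2.png

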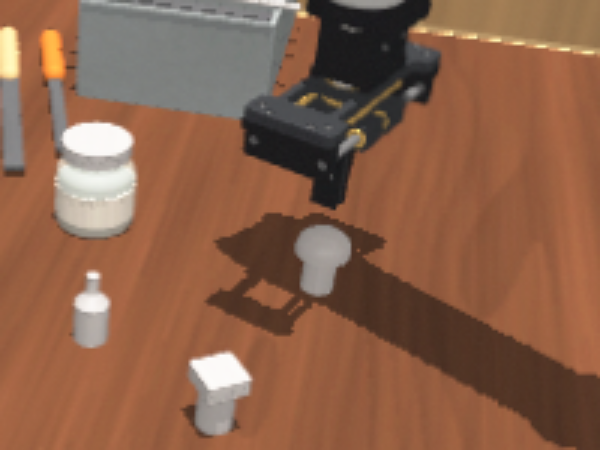

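The fingertips now sit just above the dome, at about (330,205) against a dome top at (323,227). The TCP is about 46 mm over the top, so I'll hold here.

```bash
python3 -m crank '[{"x":-0.002,"y":0,"z":0.003,"turn":0},{"x":-0.002,"y":0,"z":0.003,"turn":0},{"x":-0.002,"y":0,"z":0.003,"turn":0},{"x":-0.002,"y":0,"z":0.003,"turn":0},{"x":-0.002,"y":0,"z":0.003,"turn":0},{"x":-0.002,"y":0,"z":0.003,"turn":0},{"x":-0.002,"y":0,"z":0.003,"turn":0},{"x":-0.002,"y":0,"z":0.003,"turn":0},{"x":-0.002,"y":0,"z":0.003,"turn":0},{"x":-0.002,"y":0,"z":0.003,"turn":0},{"x":-0.002,"y":0,"z":0.003,"turn":0},{"x":-0.002,"y":0,"z":0.003,"turn":0}]'
python3 -m crank '[{"x":0,"y":0,"z":0,"turn":0},{"x":0,"y":0,"z":0,"turn":0},{"x":0,"y":0,"z":0,"turn":0},{"x":0,"y":0,"z":0,"turn":0},{"x":0,"y":0,"z":0,"turn":0},{"x":0,"y":0,"z":0,"turn":0},{"x":0,"y":0,"z":0,"turn":0},{"x":0,"y":0,"z":0,"turn":0},{"x":0,"y":0,"z":-0.04,"turn":0},{"x":0,"y":0,"z":-0.08,"turn":0},{"x":0,"y":0,"z":-0.12,"turn":0},{"x":0,"y":0,"z":-0.12,"turn":0}]'
python3 - <<'E'
from h import *
for p in((.53,-.1,.22),(.566,.106,.22),(.566,.106,.16)):print(shift(p).round(3))
E
```

```text
time_s: 5.45
tool_pos: [0.4358, -0.2639, 0.1012]
tool_rot: [180.0, 0.0, 157.1]
force: [0.2, 0.8, -0.1]
grip_width: 0.0002
grasp_force: 0.0
time_s: 6.95
tool_pos: [0.4376, -0.265, 0.2246]
tool_rot: [180.0, 0.4, 157.1]
force: [0.6, 0.7, -0.2]
grip_width: 0.0006
grasp_force: 0.0
[-0.021  0.188  0.005]
[0.026 0.392 0.005]
[0.026 0.392 0.065]
```

```bash
python3 -m crank '[{"x":-0.005,"y":0.04,"z":0,"turn":0},{"x":-0.01,"y":0.085,"z":0,"turn":0},{"x":-0.015,"y":0.13,"z":0,"turn":0},{"x":-0.018,"y":0.175,"z":0,"turn":0},{"x":-0.01,"y":0.22,"z":0,"turn":0},{"x":0,"y":0.26,"z":0,"turn":0},{"x":0.01,"y":0.3,"z":0,"turn":0},{"x":0.018,"y":0.34,"z":0,"turn":0},{"x":0.026,"y":0.38,"z":0,"turn":0},{"x":0.026,"y":0.392,"z":0.02,"turn":0},{"x":0.026,"y":0.392,"z":0.05,"turn":0},{"x":0.026,"y":0.392,"z":0.06,"turn":0}]'
python3 - <<'E'
from h import *
cv2.imwrite('pics/s3.png',cv2.resize(imaging.read_camera('side')[180:380,200:440,::-1],None,fx=3,fy=3))
print(env.get_obs()['tool_pos'],shift((.566,.106,.1)).round(4))
E
```

```text
time_s: 8.45
tool_pos: [0.5621, 0.1059, 0.1578]
tool_rot: [-179.8, -0.2, 157.1]
force: [0.5, 0.5, 1.1]
grip_width: 0.0005
grasp_force: 0.0
[0.56211608 0.10578833 0.15764868] [-0.0037  0.0019  0.0576]
```

View pics/s3.png

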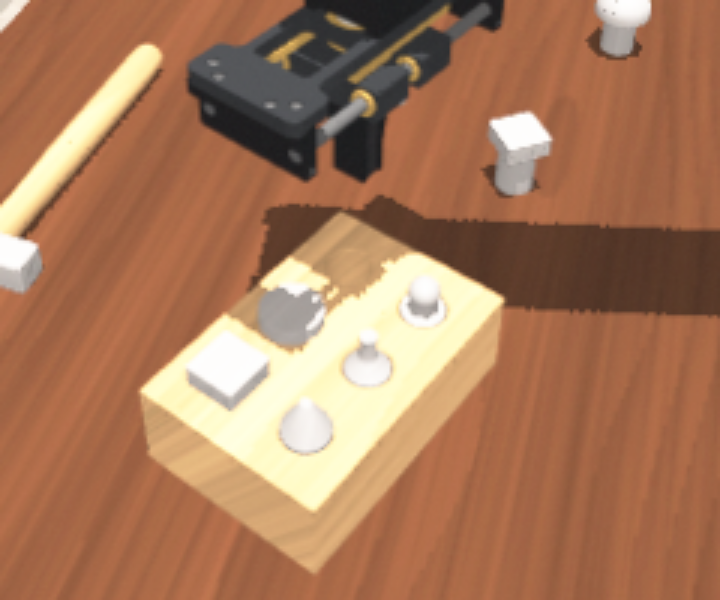

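The fingertips at (357,178) hang above the shadowed empty hole, which is around (348,264). The five seated dies are all clear, so I'll descend.

```bash
python3 -m crank '[{"x":-0.002,"y":0.001,"z":0.015,"turn":0},{"x":-0.003,"y":0.002,"z":0.03,"turn":0},{"x":-0.003,"y":0.002,"z":0.045,"turn":0},{"x":-0.003,"y":0.002,"z":0.057,"turn":0},{"x":-0.003,"y":0.002,"z":0.057,"turn":0},{"x":-0.003,"y":0.002,"z":0.057,"turn":0}]'
python3 - <<'E'
from h import *
cv2.imwrite('pics/s4.png',cv2.resize(imaging.read_camera('side')[180:380,200:440,::-1],None,fx=3,fy=3))
print(shift((.566,.106,.1)).round(4))
E
```

```text
time_s: 9.25
tool_pos: [0.5679, 0.1082, 0.1046]
tool_rot: [180.0, 0.0, 157.2]
force: [-0.3, -0.3, 0.9]
grip_width: 0.0006
grasp_force: 0.0
[ 0.001  -0.0029  0.0049]
```

View pics/s4.png

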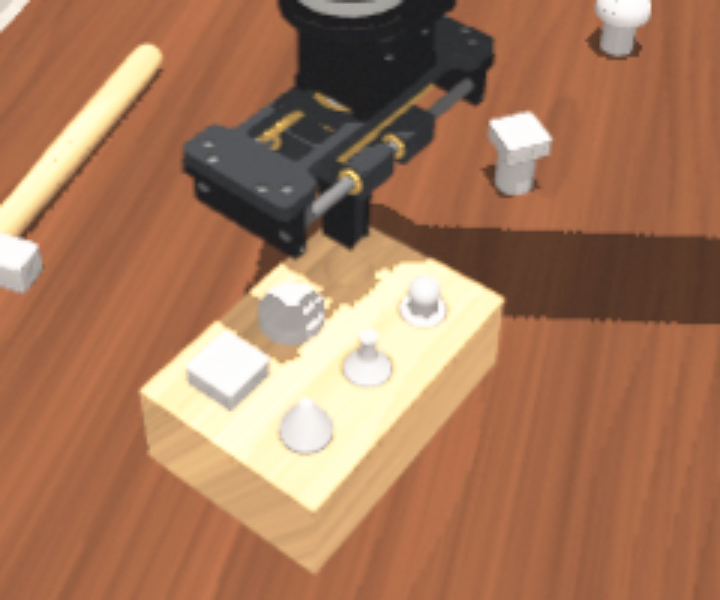

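The fingertips at (345,240) sit just above the hole, clear of the ball and disc heads. I'll centre slightly, hold, and hand in.

```bash
python3 -m crank '[{"x":0.001,"y":-0.002,"z":0.003,"turn":0},{"x":0.001,"y":-0.002,"z":0.003,"turn":0},{"x":0.001,"y":-0.002,"z":0.003,"turn":0},{"x":0.001,"y":-0.002,"z":0.003,"turn":0},{"x":0.001,"y":-0.002,"z":0.003,"turn":0},{"x":0.001,"y":-0.002,"z":0.003,"turn":0},{"x":0.001,"y":-0.002,"z":0.003,"turn":0},{"x":0.001,"y":-0.002,"z":0.003,"turn":0},{"x":0.001,"y":-0.002,"z":0.003,"turn":0},{"x":0.001,"y":-0.002,"z":0.003,"turn":0},{"x":0.001,"y":-0.002,"z":0.003,"turn":0},{"x":0.001,"y":-0.002,"z":0.003,"turn":0}]'
python3 -m crank '[{"x":0,"y":0,"z":0,"turn":0},{"x":0,"y":0,"z":0,"turn":0},{"x":0,"y":0,"z":0,"turn":0},{"x":0,"y":0,"z":0,"turn":0},{"x":0,"y":0,"z":0,"turn":0},{"x":0,"y":0,"z":0,"turn":0},{"x":0,"y":0,"z":0,"turn":0},{"x":0,"y":0,"z":0,"turn":0}]'
python3 -c "
from cell import env
print(env.get_obs()['tool_pos']);print(env.sign_off())"
```

```text
time_s: 10.8
tool_pos: [0.5659, 0.1067, 0.1013]
tool_rot: [180.0, 0.0, 157.2]
force: [-0.6, -0.5, -0.1]
grip_width: 0.0006
grasp_force: 0.0
time_s: 11.8
tool_pos: [0.5659, 0.1067, 0.1013]
tool_rot: [180.0, 0.0, 157.2]
force: [-0.7, 1.0, -0.0]
grip_width: 0.0005
grasp_force: 0.0
[0.56589664 0.10667952 0.10130534]
the job is handed in; nothing more can be done
None
```

I pointed at the domed die for over two seconds, lifted clear, then pointed at the empty hole for over two seconds and handed the job in still pointing there at 11.8 s, with no sign of contact; the hand-in returned no verdict.

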